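# Clamp a barrel sensor in the V supports of the test stand

### The job

Mount the big blue-faced barrel sensor from the parts tray in the test stand: lower it into the two V supports, midway along them, with its blue face towards the steel target plate, and let it settle in the grooves before you let go. Then swing the blue clamp arm over it up to its stop, and turn the black knob clockwise until the rubber foot just touches the barrel, then about a quarter of a turn more. Leave the two small orange-faced sensors and the grey junction box where they are.

Things in the scene. Friction and masses are not known exactly. Their poses are not given: they have to be found in the camera images.
- stand: Sensor test stand, fixed: aluminium base plate 150 x 160 mm, 12 mm thick, with two V supports, a target plate and a clamp. Origin on the bench below the midpoint between the supports; z up; the grooves run along its y.
- seat (a point): Midway between the two V supports, on the axis of a seated 30 mm barrel: 46 mm above the bench (barrel top at 61 mm); axes as the stand's. Each support is a 90 degree steel V, 14 mm long, centred 32 mm either way along y, so 50 mm lies free between them down to the base plate. Flanks end 18 mm to either side in x, 3 mm below this point; the supports are 54 mm wide.
- target (a point): Centre of the steel target plate, 44 mm square and 2 mm thick, standing across the groove line 64 mm from the seat along the stand's +y.
- pivot (a point): Top of the pivot bolt of the clamp arm, 95 mm above the bench, 80 mm from the seat along the stand's +x. The pillar below is 22 mm thick. A stop dowel on it, 26 mm nearer to the seat and 15 mm to +y, ends at 88 mm.
- sensor: The big barrel sensor: threaded steel barrel 30 mm in diameter, 96 mm long, blue plastic sensing face at its +y end, dark connector (14 mm thick, 14 mm long) beyond its -y end; about 0.18 kg, balanced near its middle. Origin on the axis at mid-barrel; y along the axis to the face; it may be rolled about y. It lies in one of the tray's three grooves, face to the tray's +y.
- sensor_face (a point): Centre of the blue sensing face of the big sensor, 48 mm along its y from its origin.
- swing_arm (a joint): Swing of the blue clamp arm, rad: 0 = at its stop, arm along the stand's -x, foot over the seat; grows counter-clockwise from above as it opens (pi/2: along -y). Starts at 1.35 to 1.8; stays where left; about 3 N at its end moves it. Bar 22 mm wide, 74 to 88 mm above the bench; round boss at its end, 80 mm from the pivot axis, 28 mm across, 71 to 91 mm high up.
- knob (a joint): Turn of the black clamp knob, rad: grows clockwise from above (tightening), starts at 0 to 0.7. A turn lowers knob and foot by 8 mm (1.27 mm per rad). The foot reaches a seated barrel at 1.96; a quarter turn more is 3.53, the rubber then giving 2 mm (8 N/mm). Friction 0.05 N m, does not turn back. At 0 the bar lies along the arm, its yellow mark away from the pivot.
- knob_grip (a point): Middle of the knob's bar, where to grip it, on the screw's axis, 125 mm above the bench at knob 0. The bar is 46 mm long (along this point's x), 12 mm wide (y), from 11 mm below to 9 mm above this point. Under it is a hub 24 mm across, 6 mm high, on the 16 mm screw.
- foot_face (a point): Centre of the underside of the rubber foot (18 mm across) at the screw's lower end; 63.5 mm above the bench at knob 0.
- tray: Flat grey parts tray, fixed, 200 x 130 mm, top 8 mm above the bench; origin at the centre of its underside. Three grooves along its y, at x = -62, 0 and +62 mm, each between two ribs 3 mm high, 10.8 mm either side of its line; the barrels lie on the tray's top (big sensor's axis 23 mm above the bench).
- small_a: Small barrel sensor with an orange face, 18 mm in diameter, 70 mm long, in another groove of the tray; leave it. Origin on its axis.
- small_b: The second small barrel sensor, like the first; leave it.
- junction_box: Grey junction box, 110 x 110 x 55 mm, loose behind the stand; leave it.
- foot: The rubber clamp foot itself; origin on the screw's axis, 10.5 mm above its face.
Mind the look-alikes: they are no part of the job. What is shaped like the stand but brown is not meant. Leave any yellow look-alike of the sensor alone.

How it is judged:
By the outcome, as a careful person would: the job done as asked, in the order asked, and still so for the second after the job is handed in, with the robot touching nothing.
It also fails if it takes over 72 s, if anything falls off the work surface, if the arm or the gripper's body presses on something with over 40 N, if the wrist force passes 120 N, or if a joint passes its speed limit or range.

### The arm

A 6-joint arm with a two-finger parallel gripper is mounted at the origin on the work surface. World frame = base frame: x ahead of the robot, y to its left, z up, the work surface at z = 0. Lengths are in m, angles in degrees, forces in N, time in s.
With the tool pointing down it reaches from about 0.25 to 0.725 m from the base axis. Payload 4 kg.
Tool frame: the origin (TCP) lies at the centre of the arm's flange, where the gripper is bolted on; the fingertips stand 173 mm ahead of it and the grasp point (between the pads) lies 155 mm ahead of it; z points along the fingers, y is the direction in which the jaws open and shut (so a half turn about z gives the same grasp; the last joint's range is limited). The gripper opens to 85 mm and grips with 20 to 120 N. Pads are 22 mm wide; open, the fingers measure 114 mm over their backs; the gripper's body (76 mm by 85 mm) begins 54 mm behind the grasp point. The pads swing forward as they close: fully open they stand 13 mm farther back than shut.
Start: joints at [69.614, 13.785, 0.286, 76.501, 0, 90], TCP at [0.174, 0.469, 0.405] pointing down, gripper open.
Joint ranges: [-155.79, 155.79], [-60.16, 107.12], [-62.33, 73.08], [-114, 123.19], [-81.49, 82.49], [-180, 180]. Speed limits (degrees/s): [159.86, 159.86, 180, 180, 180, 180].

### API

Orientations are given as a 3x3 rotation matrix whose columns are the frame's x, y, z axes.
In Python, from station import manip gives the robot as it stands. Calls block until the motion is done:
- manip.move_ptp(position, orientation): joint-space move of the TCP to a pose.
- manip.movel(position, rot=None, vel=0.15, max_force=None): straight line of the TCP; rot=None keeps the orientation; vel is the mean speed in m/s. With max_force (N) it stops when the force on the tool has changed by that much, and returns True; else False.
- manip.movej(angles): joint-space move.
- manip.set_gripper(opening, effort=None): opening from 0.0 (shut) to 1.0 (fully open); effort is the grip in N (None keeps the last); returns when the fingers have stopped.
- manip.wait(seconds).
- manip.solve_ik(position, orientation): joint angles nearest the present ones, or None.
- manip.sense(): the state.
- manip.snapshot(name): name is "scene" or "side" or "wrist"; returns a dict with "frame" (420x560x3 uint8, blue, green, red), "range_z" (420x560 float32, m along the optical axis (not along the pixel's ray), 0 where there is no reading), "fx", "fy", "cx", "cy" (pixels), "R" (3x3) and "t" (3): a world point X has camera coordinates R X + t. Camera axes: x right, y down, z forward; pixel columns grow to the right and rows downward; lengths in m; the calibration is good to about 2 mm. The wrist camera is an equidistant fisheye: a pixel r from the principal point sees the ray r / f radians off the axis. A picture is of the moment at which its call begins.
A pose or a line that the arm cannot do raises manip.IKError and nothing moves.
- manip.sign_off(): hands the job in, once; it reports no verdict.
The state is a dict: "t": time; "joint_pos": joint angles; "joint_vel": joint speeds; "joint_efforts": joint torques, N m; "position": TCP position; "eef_rot": TCP orientation; "ft_force": force on the tool from outside, world axes, zero at the start; "ft_torque": the same for the moment, N m; "finger_gap": opening from 0.0 (shut) to 1.0 (fully open).
Only numpy, scipy, OpenCV 4.12 (cv2) and the standard library are available. Lean on these libraries where they do the work, as an engineer would, in place of code of your own. Each camera call takes 0.05 s, during which the arm holds its last target.

## Working session

There is one attempt and no reset: what is moved stays moved. The work goes in short steps, each a Python script; the robot and the scene stay as the last script left them, time stands still between calls to the robot, and variables do not carry over. Pictures are saved under pics/ and viewed, and the job is handed in when it is done.

```bash
mkdir -p pics; ls; cat > h.py <<'E'
import numpy as np, cv2
from station import manip
def snap(n,out):
    s=manip.snapshot(n); cv2.imwrite('pics/'+out+'.png',s['frame']); 
    np.savez('pics/'+out+'.npz',**{k:np.array(v) for k,v in s.items()}); return s
def load(out): return dict(np.load('pics/'+out+'.npz'))
def px(s,u,v,z=None):
    """world pt from depth, or by intersecting plane z"""
    R=s['R'];t=s['t']
    d=np.array([(u-s['cx'])/s['fx'],(v-s['cy'])/s['fy'],1.0])
    if z is None: 
        r=s['range_z'][int(round(v)),int(round(u))]; return R.T@(d*r-t)
    c=-R.T@t; w=R.T@d; return c+w*(z-c[2])/w[2]
def crop(out,u0,v0,u1,v1,k,name):
    im=cv2.imread('pics/'+out+'.png')[v0:v1,u0:u1]; cv2.imwrite('pics/'+name+'.png',cv2.resize(im,None,fx=k,fy=k,interpolation=cv2.INTER_CUBIC))
def proj(s,X):
    c=s['R']@np.array(X)+s['t']; return s['fx']*c[0]/c[2]+s['cx'],s['fy']*c[1]/c[2]+s['cy'],c[2]
E
python3 - <<'E'
from h import *
for n in('scene','side','wrist'):
    s=snap(n,n+'0'); print(n,s['fx'],s['cx'],s['cy'],(-s['R'].T@s['t']).round(3),s['R'][2].round(3))
print(manip.sense())
E
```

```text
pics
scene 471.22695796271165 278.1248851454181 210.42059132278249 [0.9   0.877 0.889] [-0.343 -0.656 -0.672]
side 520.1472997494234 281.7364806723675 212.17515979241497 [0.34  1.318 0.789] [ 0.118 -0.858 -0.501]
wrist 325.19226210127806 277.5810032962747 209.7056449981368 [0.102 0.495 0.373] [ 0.286 -0.108 -0.952]
{'t': 0.15, 'joint_pos': array([ 6.96150748e+01,  1.38235073e+01,  2.32233832e-01,  7.65011191e+01,
       -9.80576291e-04,  8.99990972e+01]), 'joint_vel': array([ 0.06375162, -0.2034758 ,  0.20507715,  0.02805791,  0.0545788 ,
        0.0483475 ]), 'joint_efforts': array([ 6.45013533e-04, -3.72633398e+01,  2.52639717e+01,  1.23925688e-02,
        7.40813721e-05,  1.20028616e-06]), 'position': array([0.17409901, 0.46850901, 0.40401182]), 'eef_rot': array([[-9.37379166e-01,  3.48310210e-01, -5.45650876e-04],
       [ 3.48310637e-01,  9.37377937e-01, -1.51752643e-03],
       [-1.70888550e-05, -1.61255366e-03, -9.99998700e-01]]), 'ft_force': array([0.00436563, 0.31335058, 0.37821524]), 'ft_torque': array([-0.03284909, -0.0488688 ,  0.02173285]), 'finger_gap': 0.9993905492836611}
```

View pics/scene0.png

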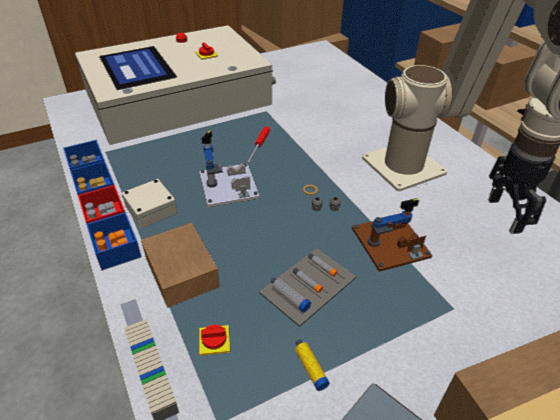

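View pics/side0.png

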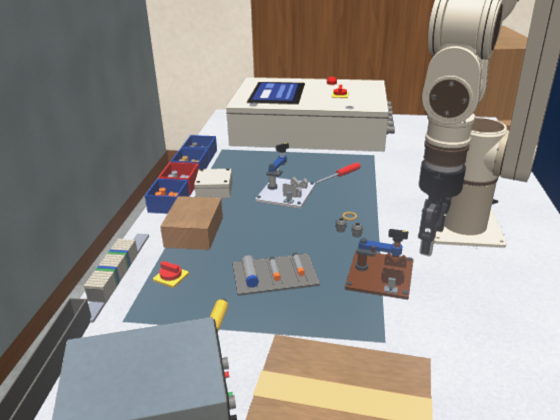

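View pics/wrist0.png

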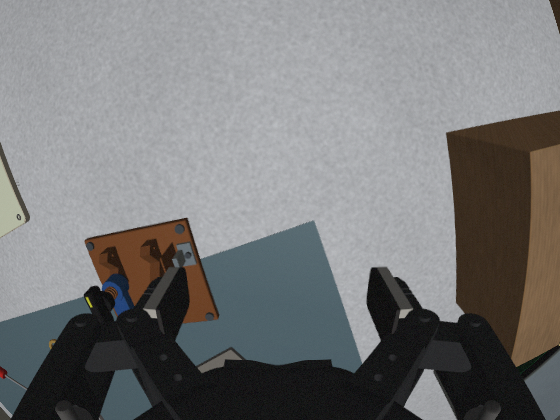

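Candidates in the scene image: the big blue-faced sensor in the tray (291,294), with a yellow look-alike at (312,364) and small orange ones at (309,281) and (324,266). The aluminium stand is at (228,183) and the brown look-alike at (392,243). I choose the tray sensor and the aluminium stand, and will check both in close crops.

```bash
python3 - <<'E'
from h import *
crop('scene0',180,120,290,210,7,'c_stand'); crop('scene0',255,245,360,325,7,'c_tray'); crop('side0',250,140,320,210,8,'c_stand2')
s=load('scene0')
for u,v in [(228,183),(291,294),(316,252),(354,270),(302,321),(262,292)]: print(u,v,px(s,u,v).round(4))
E
```

```text
228 183 [ 0.5302 -0.1524  0.012 ]
291 294 [0.5671 0.3075 0.0372]
316 252 [0.4346 0.1974 0.0051]
354 270 [0.381  0.2903 0.0041]
302 321 [0.5699 0.3656 0.0101]
262 292 [0.6146 0.2551 0.0117]
```

View pics/c_stand.png

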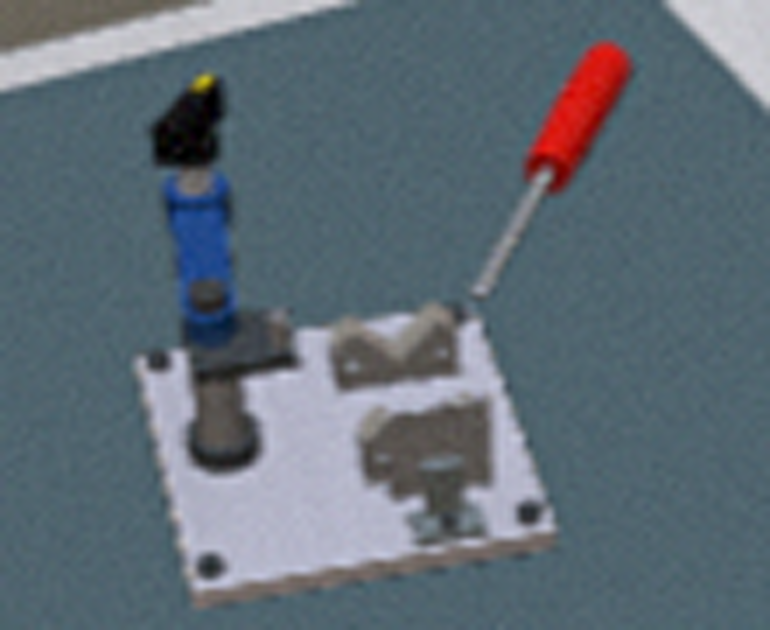

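View pics/c_tray.png

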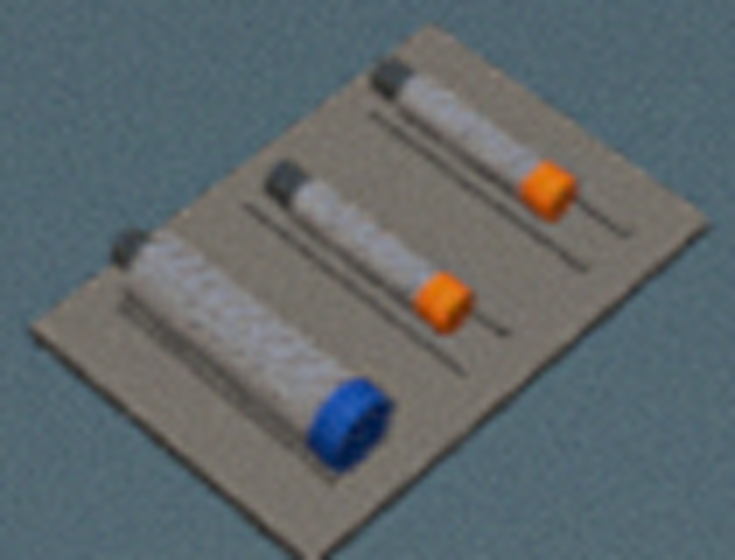

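View pics/c_stand2.png

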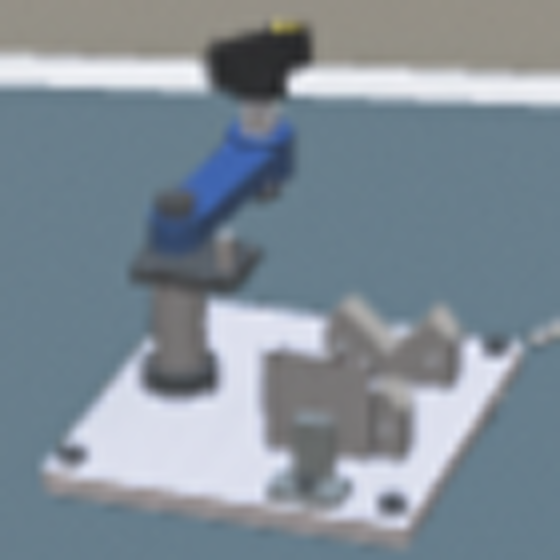

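```bash
cat >> h.py <<'E'
def wray(s,u,v):
    x=(u-s['cx'])/s['fx'];y=(v-s['cy'])/s['fy'];th=np.hypot(x,y);k=np.sin(th)/th if th>1e-9 else 1
    return np.array([x*k,y*k,np.cos(th)])
def wpx(s,u,v,z=None):
    R=s['R'];t=s['t'];d=wray(s,u,v);c=-R.T@t;w=R.T@d
    if z is None: return R.T@(d/d[2]*s['range_z'][int(round(v)),int(round(u))]-t)
    return c+w*(z-c[2])/w[2]
def wproj(s,X):
    c=s['R']@np.array(X)+s['t'];r=np.hypot(c[0],c[1]);th=np.arctan2(r,c[2])
    return np.array([s['cx']+s['fx']*th*c[0]/r,s['cy']+s['fy']*th*c[1]/r])
def down(a):
    """tool down, jaw axis (tool y) at world heading a deg"""
    a=np.radians(a); y=np.array([np.cos(a),np.sin(a),0]); z=np.array([0,0,-1.]); return np.column_stack([np.cross(y,z),y,z])
E
python3 - <<'E'
from h import *
s=load('scene0')
def P(o,x,y,z): return px(s,o[0]+x/7,o[1]+y/7,z)[:2].round(4)
print('stand',[P((180,120),x,y,.012) for x,y in((137,360),(192,592),(552,535),(478,315))])
print('pivot',P((180,120),208,287,.095),'boss',P((180,120),198,185,.091),'knobmark',P((180,120),205,80,.134))
print('tray',[P((255,245),x,y,.008) for x,y in((430,28),(708,228),(315,555),(35,330))])
print('face',P((255,245),352,420,.023),'conn',P((255,245),140,240,.023))
print(down(0), manip.sense()['eef_rot'].round(2))
E
```

```text
stand [array([ 0.5859, -0.2426]), array([ 0.6188, -0.0892]), array([ 0.4749, -0.0567]), array([ 0.44  , -0.2064])]
pivot [ 0.5734 -0.1695] boss [ 0.5495 -0.2445] knobmark [ 0.5384 -0.2546]
tray [array([0.4299, 0.1912]), array([0.3921, 0.3151]), array([0.5772, 0.3699]), array([0.6178, 0.2507])]
face [0.5475 0.3394] conn [0.5748 0.2431]
[[-0.  1.  0.]
 [ 1.  0.  0.]
 [ 0.  0. -1.]] [[-0.94  0.35 -0.  ]
 [ 0.35  0.94 -0.  ]
 [-0.   -0.   -1.  ]]
```

```bash
python3 - <<'E'
from h import *
for h in (17,197):
    for p in((.5636,.2998,.36),(.5636,.2998,.185)):
        q=manip.solve_ik(np.array(p),down(h)); print(h,p[2],None if q is None else np.round(q,1))
for h in (-13,167):
    for p in((.495,-.152,.33),(.495,-.152,.2)):
        q=manip.solve_ik(np.array(p),down(h)); print(h,p[2],None if q is None else np.round(q,1))
manip.move_ptp(np.array([.5636,.2998,.33]),down(17))
print(manip.sense()['t']); s=snap('wrist','w1'); print((-s['R'].T@s['t']).round(3))
E
```

```text
17 0.36 [ 28.   30.9  19.1  78.2   0.  101. ]
17 0.185 [ 28.   38.6   5.   56.4   0.  101. ]
197 0.36 [ 28.   30.9  19.1  78.2   0.  -79. ]
197 0.185 [ 28.   38.6   5.   56.4   0.  -79. ]
-13 0.33 [-17.1  18.3  -5.   66.7   0.   85.9]
-13 0.2 [-17.1  26.2 -15.   48.8   0.   85.9]
167 0.33 [-17.1  18.3  -5.   66.7   0.  -94.1]
167 0.2 [-17.1  26.2 -15.   48.8   0.  -94.1]
1.7333
[0.541 0.375 0.3  ]
```

View pics/w1.png

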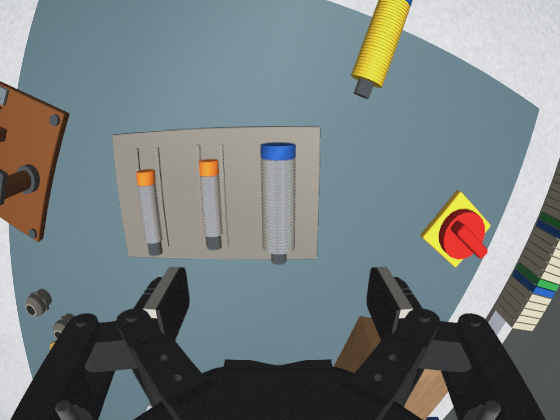

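```bash
python3 - <<'E'
from h import *
crop('w1',240,125,340,275,4,'c_w1')
s=load('w1')
for u,v in [(278,200),(279,180),(279,220),(278,151),(279,245),(300,140)]: print(u,v,wpx(s,u,v).round(4))
E
```

```text
278 200 [0.5636 0.3023 0.0362]
279 180 [0.5591 0.3193 0.0378]
279 220 [0.5696 0.2857 0.0371]
278 151 [0.5512 0.3421 0.0376]
279 245 [0.5764 0.2637 0.038 ]
300 140 [0.5683 0.3539 0.0082]
```

View pics/c_w1.png

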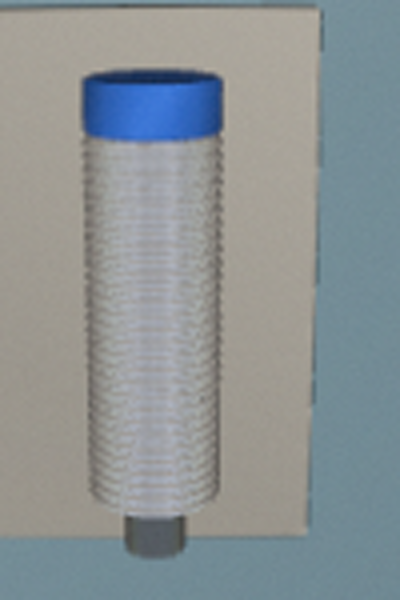

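```bash
python3 - <<'E'
from h import *
s=load('w1')
f=wpx(s,240+152/4,125+82/4,.038);b=wpx(s,240+154.5/4,125+515/4,.038)
d=f-b;print(f.round(4),b.round(4),'len',np.linalg.norm(d),'head',np.degrees(np.arctan2(d[1],d[0])),'mid',((f+b)/2).round(4))
for r in(200,300,400):
  pass
L=[wpx(s,240+x/4,125+y/4,.023) for x,y in((84,140),(220,140),(90,480),(220,480))]
a=(L[0]+L[1])/2;c=(L[2]+L[3])/2;d=a-c;print(a.round(4),c.round(4),np.degrees(np.arctan2(d[1],d[0])))
# tray corners
print([wpx(s,u,v,.008)[:2].round(4) for u,v in((113,134),(320,126.5),(318,258.5),(128,256.5))])
E
```

```text
[0.5499 0.3464 0.038 ] [0.5786 0.2554 0.038 ] len 0.09540955767863908 head 107.51618076594065 mid [0.5643 0.3009 0.038 ]
[0.5541 0.3328 0.023 ] [0.5782 0.2573 0.023 ] 107.68765973333136
[array([0.3928, 0.312 ]), array([0.5816, 0.3711]), array([0.6224, 0.2481]), array([0.4302, 0.1873])]
```

```bash
python3 - <<'E'
from h import *
R=down(17.5); p=np.array([.5643,.3009,.185])
manip.set_gripper(0.65,effort=50)
manip.movel(p+[0,0,.06],R,vel=.25)
print(manip.movel(p,R,vel=.1,max_force=12)); print(manip.sense()['position'],manip.sense()['ft_force'])
manip.set_gripper(0.0,effort=50)
s=manip.sense();print(s['t'],s['finger_gap'],s['ft_force'].round(2),s['position'])
snap('wrist','w2')
E
```

```text
False
[0.56474021 0.30113913 0.18589757] [0.48792949 0.79635474 0.35410446]
3.7833 0.33215721840187706 [-3.48 -1.16  5.47] [0.56410007 0.3009674  0.1863788 ]
```

View pics/w2.png

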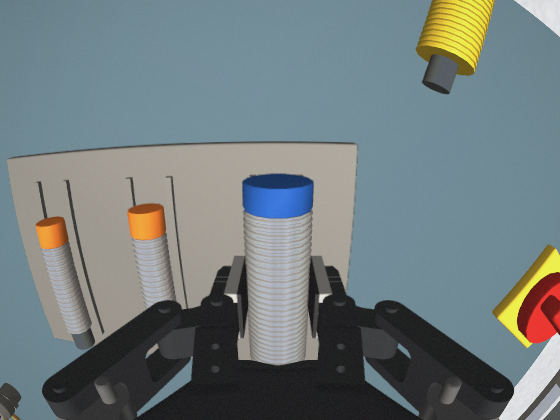

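```bash
python3 - <<'E'
from h import *
manip.movel(np.array([.5641,.3010,.30]),vel=.2)
s=manip.sense();print(s['t'],s['finger_gap'],s['ft_force'].round(2))
snap('wrist','w3')
manip.move_ptp(np.array([.44,-.17,.36]),down(-13))
s=manip.sense();print(s['t'],s['finger_gap'],s['ft_force'].round(2),s['joint_vel'].round(1))
snap('wrist','w4')
E
```

```text
4.5583 0.3313227620596623 [-0.03 -0.55 -1.8 ]
6.3917 0.3309909476569119 [-0.49  0.55 -0.95] [0.5 0.1 0.1 0.  0.  0. ]
```

View pics/w3.png

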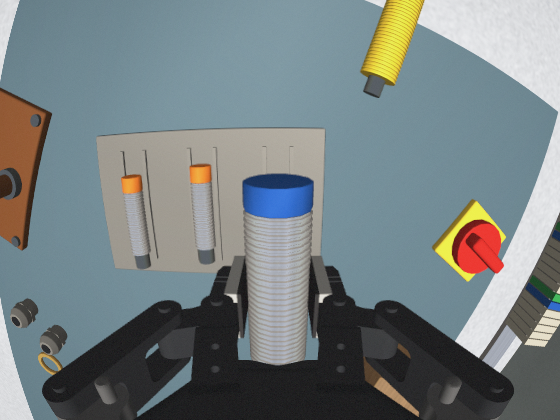

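View pics/w4.png

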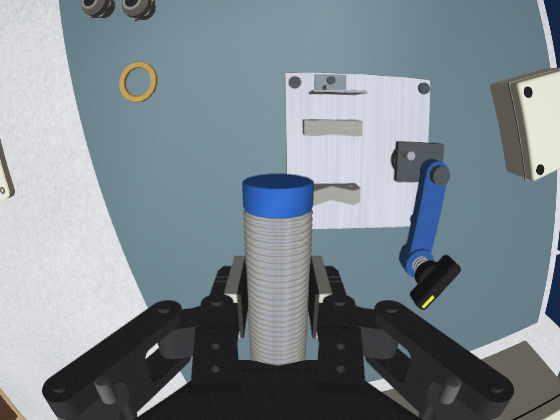

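```bash
python3 - <<'E'
from h import *
crop('w4',275,60,475,260,4,'c_w4')
E
```

```text
(no output)
```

View pics/c_w4.png

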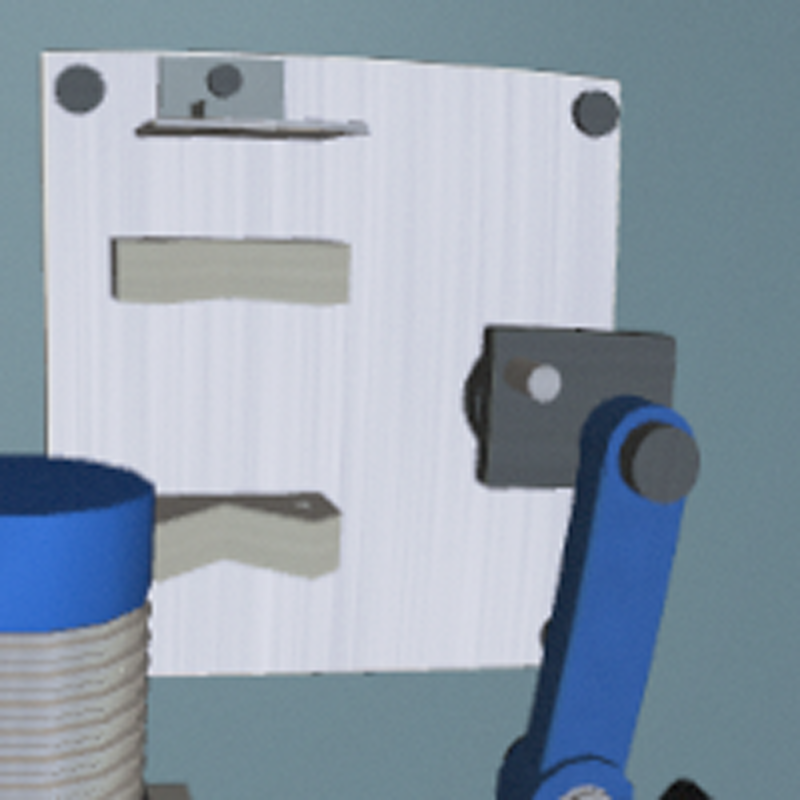

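```bash
python3 - <<'E'
from h import *
s=load('w4')
W=lambda x,y,z: wpx(s,275+x/4,60+y/4,z)[:2]
A,B=W(42,53,.012),W(620,80,.012);C=W(47,450,.012);D=W(540,667,.012);E=W(200,676,.012)
hd=lambda a:np.degrees(np.arctan2(a[1],a[0]))
print('corners',A,B,np.linalg.norm(B-A),'x head',hd(B-A),'y head',hd(A-C), 'bottom edge head',hd(D-E))
T1,T2=W(137,128,.068),W(367,128,.068);print('target',(T1+T2)/2,np.linalg.norm(T2-T1),hd(T2-T1))
P=W(662,460,.095);Dw=W(543,383,.088);print('pivot',P,'dowel',Dw,Dw-P)
S1,S2=W(117,238,.043),W(349,245,.043);S3=W(350,300,.043);S4=W(117,300,.043);print('sup+ ',(S1+S2)/2,np.linalg.norm(S1-S2),hd(S2-S1),'len',np.linalg.norm(S2-S3),'ctr',(S1+S2+S3+S4)/4)
G2=W(340,518,.043);G3=W(340,572,.043);print('sup- right',G2,G3,np.linalg.norm(G2-G3))
for u,v in((230,270),(300,540),(662,460),(543,383)): print(wpx(s,275+u/4,60+v/4).round(4))
# fit
from scipy.optimize import least_squares
obs=[((110,80),A),((-40,80),B)] 
obs=[((0,64.0),(T1+T2)/2,1),((80,0),P,1),((54,15),Dw,1),((0,32),(S1+S2+S3+S4)/4,1),((27,-25),G2,1),((27,-39),G3,1)]
def f(p):
    c,n=np.cos(p[2]),np.sin(p[2]);r=[]
    for m,o,w in obs:
        m=np.array(m)/1e3; r+=list(np.array([c*m[0]-n*m[1]+p[0],n*m[0]+c*m[1]+p[1]])-o)
    return r
q=least_squares(f,[.495,-.15,-.22]);print('fit',q.x[:2],np.degrees(q.x[2]));print(np.array(f(q.x)).reshape(-1,2).round(4))
c,n=np.cos(q.x[2]),np.sin(q.x[2])
for k in(A,B,C,D): d=k-q.x[:2]; print('corner in stand',(np.array([c*d[0]+n*d[1],-n*d[0]+c*d[1]])*1e3).round(1))
E
```

```text
corners [ 0.474142   -0.06197517] [ 0.6200097  -0.09201372] 0.1489285080158791 x head -11.63625806809161 y head 78.03513287199512 bottom edge head -11.975109392194462
target [ 0.50951207 -0.09057268] 0.046943817229674466 -10.320871917633397
pivot [ 0.57584582 -0.1680988 ] dowel [ 0.55413802 -0.14948986] [-0.02170781  0.01860894]
sup+  [ 0.50496852 -0.11421139] 0.0520559196176141 -12.80628276354128 len 0.012420768489152653 ctr [ 0.50372184 -0.12062426]
sup- right [ 0.51741213 -0.18157653] [ 0.51542079 -0.19451992] 0.013095684510564925
[ 0.5053 -0.122   0.0255]
[ 0.5076 -0.1855  0.0406]
[ 0.5754 -0.1678  0.0959]
[ 0.5541 -0.1495  0.0882]
fit [ 0.49706801 -0.15205578] -11.832212063133204
[[ 0.0007  0.0012]
 [-0.0005 -0.0004]
 [-0.0011  0.001 ]
 [-0.0001 -0.0001]
 [ 0.001  -0.0005]
 [ 0.0001 -0.0012]]
corner in stand [-40.9  83.5]
corner in stand [108.  84.]
corner in stand [-41.1 -14.3]
corner in stand [ 95.1 -75.4]
```

```bash
python3 - <<'E'
from h import *
s=load('w4');st=manip.sense();p,R=st['position'],st['eef_rot'];print(p,R.round(3))
for ax in(.160,.1634,.1667):
  for l in (.046,.048,.050):
    print(ax,l,wproj(s,p+R@[l,0,ax-.015]).round(1),wproj(s,p+R@[l,0,ax+.015]).round(1))
crop('w4',230,165,330,265,6,'c_w4b')
E
```

```text
[ 0.44056693 -0.16936482  0.35982308] [[ 0.223  0.975  0.   ]
 [ 0.975 -0.223  0.   ]
 [ 0.    -0.    -1.   ]]
0.16 0.046 [274.6 195.6] [275.1 178.2]
0.16 0.048 [274.6 190.3] [275.1 173.9]
0.16 0.05 [274.6 185. ] [275.1 169.5]
0.1634 0.046 [274.7 193.3] [275.2 176.6]
0.1634 0.048 [274.7 188.1] [275.2 172.4]
0.1634 0.05 [274.7 182.8] [275.2 168.2]
0.1667 0.046 [274.8 191. ] [275.2 175.2]
0.1667 0.048 [274.7 186. ] [275.2 171.1]
0.1667 0.05 [274.7 180.9] [275.2 166.9]
```

View pics/c_w4b.png

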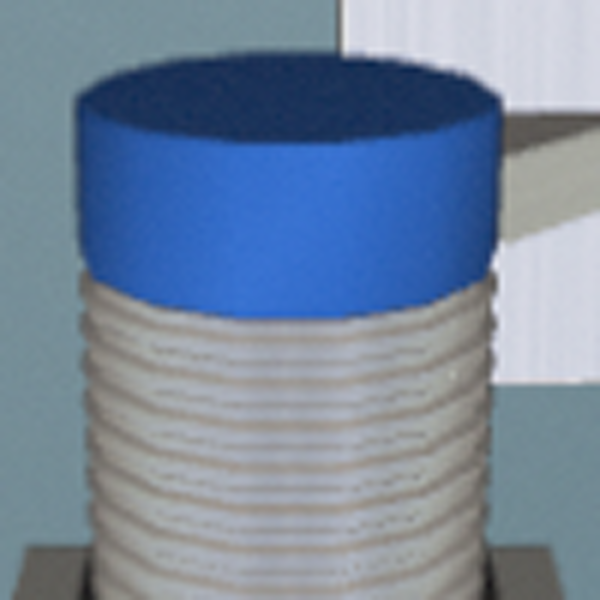

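```bash
python3 - <<'E'
from h import *
R=down(-11.85)
manip.movel(np.array([.497,-.152,.30]),R,vel=.15); manip.wait(.2)
s=snap('wrist','w5');st=manip.sense();p,R=st['position'],st['eef_rot'];print(st['t'],p,R.round(4)[:,1],st['ft_force'].round(2))
print(wproj(s,p+R@[.048,0,.1634-.015]).round(1),wproj(s,p+R@[.048,0,.1634+.015]).round(1))
snap('side','s5');snap('scene','sc5')
crop('w5',200,60,360,200,5,'c_w5')
E
```

```text
7.4083 [ 0.49679092 -0.15229156  0.30088614] [ 0.9786 -0.2059  0.0014] [ 0.07  0.25 -1.25]
[274.6 188.3] [275.2 172.6]
```

View pics/c_w5.png

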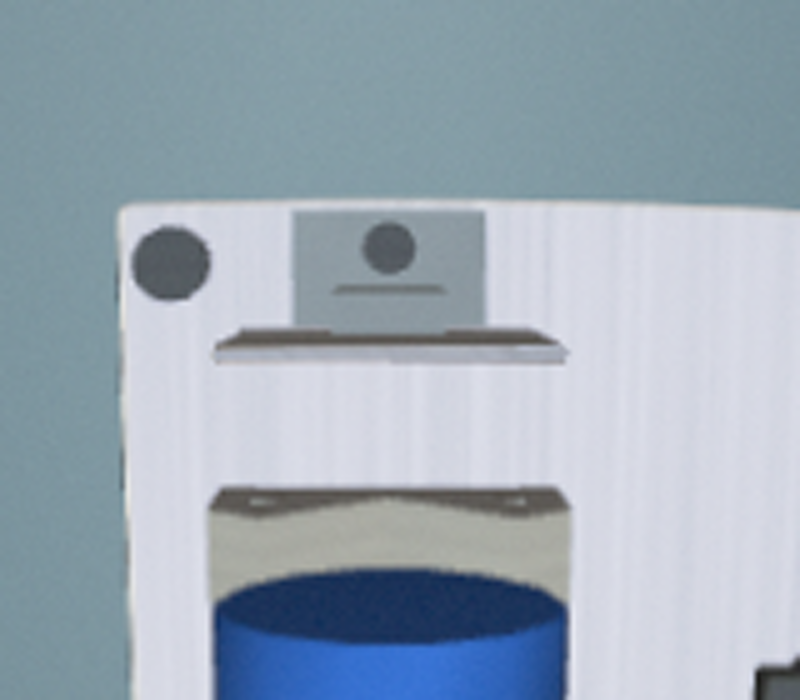

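View pics/s5.png

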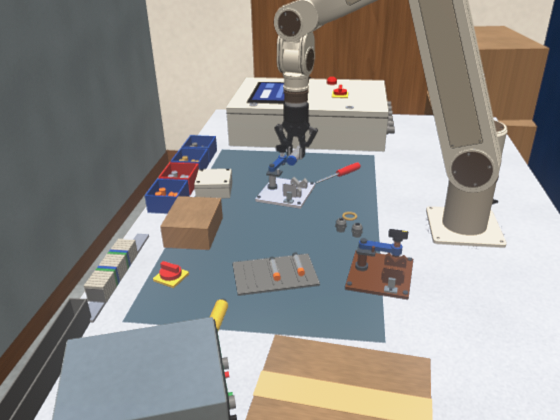

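```bash
python3 - <<'E'
from h import *
R=down(-11.85)
manip.movel(np.array([.497,-.152,.225]),R,vel=.15)
print(manip.movel(np.array([.497,-.152,.205]),R,vel=.03,max_force=10)); 
s=manip.sense();print(s['t'],s['position'],s['ft_force'].round(2),s['ft_torque'].round(3))
snap('wrist','w6');snap('scene','sc6')
crop('sc6',180,100,290,210,7,'c_sc6')
E
```

```text
True
8.7083 [ 0.49706569 -0.15201461  0.20921649] [-1.92  0.92  4.4 ] [ 0.042  0.218 -0.041]
```

View pics/c_sc6.png

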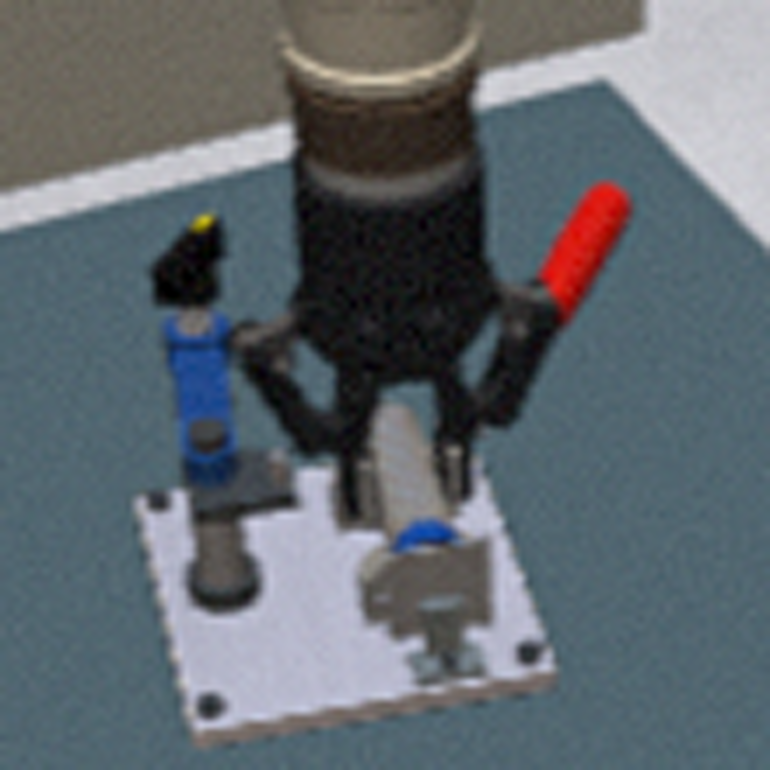

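View pics/w6.png

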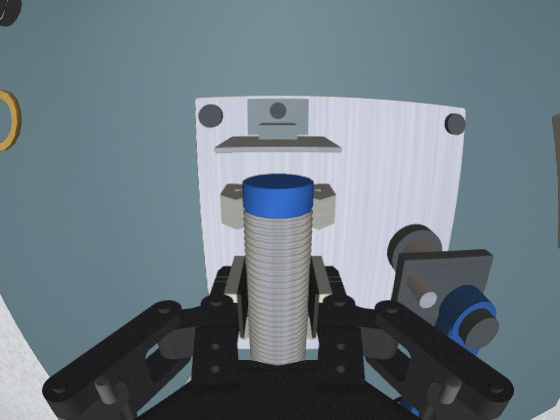

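```bash
python3 - <<'E'
from h import *
manip.wait(.2)
manip.set_gripper(.55); s=manip.sense();print(s['t'],s['finger_gap'],s['ft_force'].round(2))
manip.movel(np.array([.497,-.152,.30]),down(-11.85),vel=.15)
manip.move_ptp(np.array([.43,-.2,.36]),down(-11.85)); manip.wait(.15)
print(manip.sense()['t']); snap('wrist','w7')
crop('w7',240,60,500,360,3,'c_w7')
crop('w7',260,60,460,210,4,'c_w7')
E
```

```text
9.3333 0.5489488014155581 [-1.13 -0.83  0.2 ]
10.7333
```

View pics/w7.png

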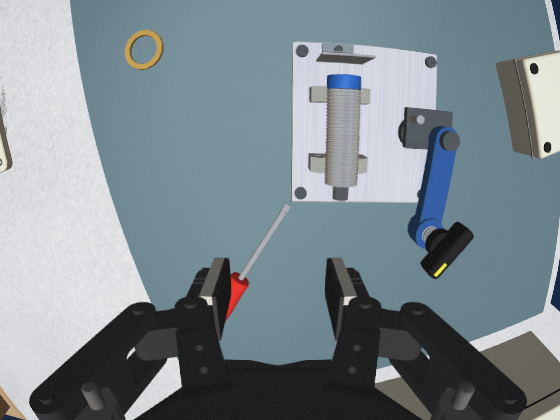

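View pics/c_w7.png

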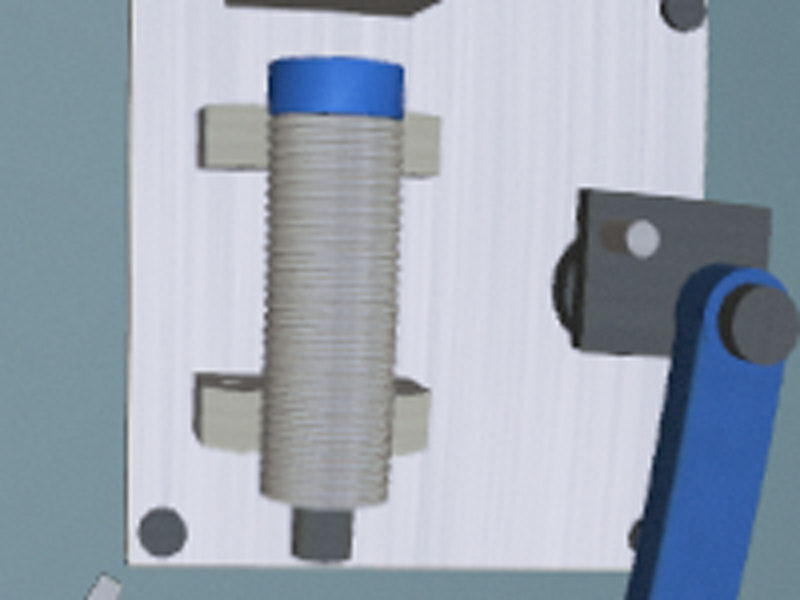

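```bash
python3 - <<'E'
from h import *
s=load('w7');W=lambda x,y,z: wpx(s,260+x/4,60+y/4,z)[:2]
c,n=np.cos(np.radians(-11.83)),np.sin(np.radians(-11.83));o=np.array([.49707,-.15206])
S=lambda w:(np.array([c*(w-o)[0]+n*(w-o)[1],-n*(w-o)[0]+c*(w-o)[1]])*1e3).round(1)
print('front',S(W(336,61,.061)),'back',S(W(323,503,.061)))
print('sup+ front L/R',S(W(203,107,.043)),S(W(439,114,.043)),'sup- ',S(W(427,445,.043)))
P=W(760,325,.095);print('pivot',P,S(P))
W2=lambda u,v,z:wpx(s,u,v,z)[:2]
m=W2(440,271,.133);print('mark',m,S(m))
# knob bar corners guess & boss
crop('w7',400,200,480,290,8,'c_w7k')
E
```

```text
front [-1.5 46.7] back [ -1.4 -46.5]
sup+ front L/R [-26.9  37.2] [25.6 38.2] sup-  [ 26.  -36.9]
pivot [ 0.57535824 -0.16897033] [80.1 -0.5]
mark [ 0.54265597 -0.25641818] [ 66.  -92.8]
```

View pics/c_w7k.png

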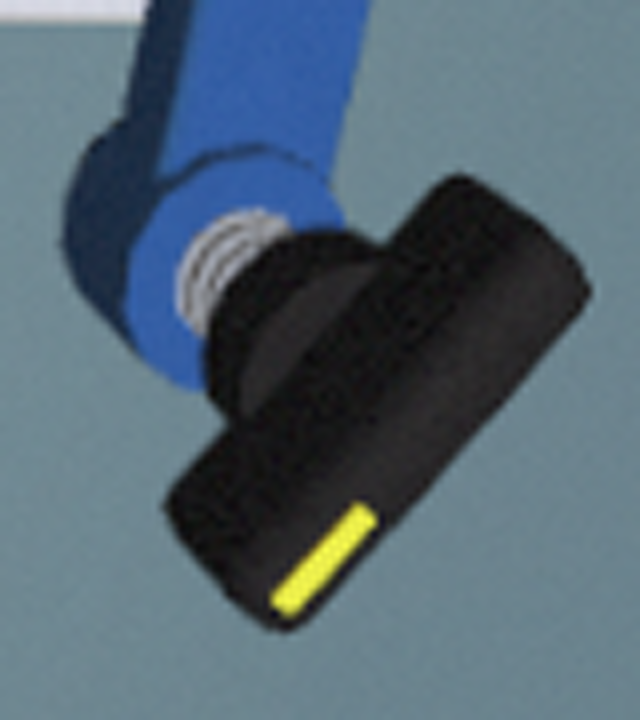

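```bash
python3 - <<'E'
from h import *
s=load('w7');W=lambda x,y,z: wpx(s,400+x/8,200+y/8,z)[:2]
hd=lambda a:np.degrees(np.arctan2(a[1],a[0]))%360
P=np.array([.5756,-.1685])
B=W(238,268,.091);print('boss',B,np.linalg.norm(B-P),hd(B-P),'swing',np.radians(hd(B-P)-168.15))
# bar edges of blue arm side (top z .088): centre line via crop c_w7 
e1,e2=W(588,297,.133),W(300,625,.133);print('edge',hd(e2-e1),np.linalg.norm(e2-e1))
m1,m2=W(368,510,.133),W(285,605,.133);print('mark',hd(m2-m1),(m1+m2)/2)
for u,v in((300,200),(350,400),(430,380),(320,560)): print(wpx(s,400+u/8,200+v/8).round(4))
for a in(1.4,1.45,1.5,1.55): 
    h=np.radians(168.15)+a; k=P+.08*np.array([np.cos(h),np.sin(h)]); print(a,k,(wproj(s,[*k,.091])-[400,200])*8,'knobtop',(wproj(s,[*k,.1335])-[400,200])*8)
E
```

```text
boss [ 0.55310588 -0.24494613] 0.0796868626906401 253.60358630798478 swing 1.4914464387114796
edge 220.71162891311408 0.04122262931564681
mark 222.26256810230998 [ 0.54334785 -0.25548534]
[ 0.5611 -0.2391  0.0904]
[ 0.5477 -0.2418  0.1289]
[ 0.554  -0.2393  0.1334]
[ 0.5423 -0.255   0.1338]
1.4 [ 0.54610342 -0.24286365] [179.05495121 264.01356274] knobtop [356.68469633 434.90140389]
1.45 [ 0.54985692 -0.24424493] [210.90028354 268.43707447] knobtop [391.43367079 438.79050937]
1.5 [ 0.55367476 -0.24543688] [242.8013337  271.05859762] knobtop [426.21274298 440.63384611]
1.55 [ 0.5575474  -0.24643654] [274.68816504 271.89767535] knobtop [460.94867792 440.4643908 ]
```

```bash
python3 - <<'E'
from h import *
s=load('scene0')
for u,v in((180,110),(130,127),(240,62),(110,130),(265,100)): print(u,v,px(s,u,v).round(3))
for h,xy in((131.5,(.553,-.2452)),(46,(.497,-.152)),(226,(.497,-.152)),(56,(.497,-.152))):
    for z in(.36,.289):
        q=manip.solve_ik(np.array([*xy,z]),down(h));print(h,z,None if q is None else q.round(1))
E
```

```text
180 110 [ 0.548 -0.518  0.07 ]
130 127 [ 0.721 -0.518  0.051]
240 62 [ 0.293 -0.588  0.159]
110 130 [ 0.784 -0.524  0.054]
265 100 [ 0.229 -0.521  0.027]
131.5 0.36 [-23.9  27.   12.7  75.7   0.  -65.4]
131.5 0.289 [-23.9  29.5   5.9  66.4   0.  -65.4]
46 0.36 [-17.   17.3  -1.7  71.    0.   27. ]
46 0.289 [-17.   20.6  -8.3  61.1   0.   27. ]
226 0.36 [ -17.    17.3   -1.7   71.     0.  -153. ]
226 0.289 [ -17.    20.6   -8.3   61.1    0.  -153. ]
56 0.36 [-17.   17.3  -1.7  71.    0.   17. ]
56 0.289 [-17.   20.6  -8.3  61.1   0.   17. ]
```

```bash
python3 - <<'E'
from h import *
R=down(131.5)
manip.move_ptp(np.array([.553,-.2452,.36]),R); manip.wait(.15)
s=snap('wrist','w8');print(manip.sense()['t'],manip.sense()['position'])
print(wproj(s,[.553,-.2452,.1335]))
E
```

```text
13.1083 [ 0.55291881 -0.24515908  0.3601191 ]
[279.48537538 232.41012594]
```

View pics/w8.png

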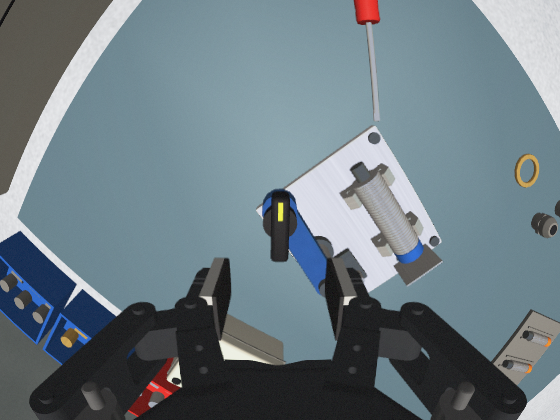

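```bash
python3 - <<'E'
from h import *
R=down(131.5); p=np.array([.553,-.2452,.289])
print(manip.movel(p,R,vel=.12,max_force=10))
manip.set_gripper(0.0,effort=30)
s=manip.sense();print(s['t'],s['finger_gap'],s['ft_force'].round(2),s['ft_torque'].round(2),s['position'])
snap('wrist','w9')
E
```

```text
False
14.2583 0.13013739345240677 [-1.03  1.64  5.26] [0.5  0.24 0.03] [ 0.55336733 -0.24491252  0.291076  ]
```

View pics/w9.png

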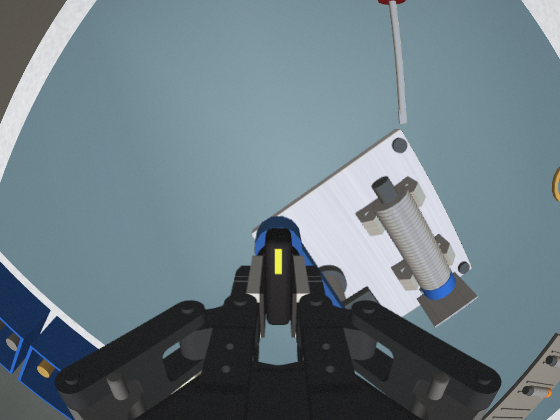

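```bash
python3 - <<'E'
from h import *
P=np.array([.5756,-.1685]); H0=168.15; a0=1.49
def pose(a,z=.2905):
    h=np.radians(H0)+a; return np.array([P[0]+.08*np.cos(h),P[1]+.08*np.sin(h),z]), down(131.5-np.degrees(a0-a))
for a in np.linspace(a0,.06,13)[1:]:
    p,R=pose(a)
    hit=manip.movel(p,R,vel=.08,max_force=25); s=manip.sense(); print(round(a,2),hit,round(s['t'],2),s['ft_force'].round(1),s['ft_torque'].round(2),s['finger_gap'].round(3))
    if hit: break
E
```

```text
Traceback (most recent call last):
AttributeError: 'float' object has no attribute 'round'
```

```bash
cat > sw.py <<'E'
from h import *
P=np.array([.5756,-.1685]); H0=168.15; a0=1.49
def pose(a,z=.2905):
    h=np.radians(H0)+a; return np.array([P[0]+.08*np.cos(h),P[1]+.08*np.sin(h),z]), down(131.5-np.degrees(a0-a))
def rep(*x):
    s=manip.sense(); print(*x,round(s['t'],2),s['ft_force'].round(1),s['ft_torque'].round(2),round(float(s['finger_gap']),3),s['position'].round(4),s['joint_pos'][5].round(1))
E
python3 - <<'E'
from sw import *
rep()
for a in np.linspace(a0,.06,13)[2:]:
    p,R=pose(a)
    hit=manip.movel(p,R,vel=.08,max_force=25); rep(round(a,2),hit)
    if hit: break
E
```

```text
14.58 [-0.6  2.1  2.1] [ 0.58  0.17 -0.  ] 0.131 [ 0.5439 -0.2416  0.2912] -58.8
1.25 False 14.85 [1.1 2.9 3.3] [ 0.56 -0.04 -0.05] 0.132 [ 0.5358 -0.2375  0.2912] -52.0
1.13 False 15.12 [0.9 2.3 3.6] [ 0.53 -0.22 -0.1 ] 0.128 [ 0.5279 -0.2324  0.2911] -45.1
1.01 False 15.38 [1.6 2.3 5.3] [ 0.5  -0.35 -0.03] 0.129 [ 0.5207 -0.2263  0.2911] -38.0
0.89 False 15.65 [2.  1.7 6.5] [ 0.46 -0.32 -0.05] 0.131 [ 0.5142 -0.2194  0.2911] -30.8
0.78 False 15.92 [1.7 2.  6.5] [ 0.31 -0.3  -0.06] 0.13 [ 0.5085 -0.2118  0.2911] -23.4
0.66 False 16.18 [1.6 1.9 6.9] [ 0.26 -0.26 -0.11] 0.131 [ 0.5039 -0.2035  0.2911] -16.0
0.54 False 16.45 [1.  1.  6.3] [ 0.18 -0.23 -0.06] 0.134 [ 0.5002 -0.1948  0.2911] -8.4
0.42 False 16.72 [0.4 0.9 7.1] [ 0.16 -0.19 -0.09] 0.131 [ 0.4976 -0.1856  0.2911] -0.8
0.3 False 16.98 [-0.1  0.1  6.5] [ 0.08 -0.09 -0.01] 0.129 [ 0.4961 -0.1762  0.291 ] 6.9
0.18 False 17.25 [-0.2  1.   7.2] [ 0.1   0.03 -0.04] 0.131 [ 0.4958 -0.1667  0.291 ] 14.7
0.06 False 17.52 [0.  0.3 7.6] [ 0.1   0.08 -0.01] 0.132 [ 0.4965 -0.1572  0.291 ] 22.6
```

```bash
python3 - <<'E'
from sw import *
p,R=pose(0.0)
hit=manip.movel(p,R,vel=.04,max_force=8); rep('0',hit)
if not hit:
    p,R=pose(-.06)
    R=pose(0)[1]
    hit=manip.movel(p,R,vel=.02,max_force=8); rep('-.06',hit)
snap('wrist','w10')
E
```

```text
0 False 17.78 [-1.3 -1.1  6.9] [-0.13  0.16 -0.09] 0.128 [ 0.4973 -0.1528  0.291 ] 26.6
-.06 True 18.06 [-0.6 -1.8  2.5] [-0.39  0.16 -0.01] 0.134 [ 0.4979 -0.1502  0.2911] 27.0
```

View pics/w10.png

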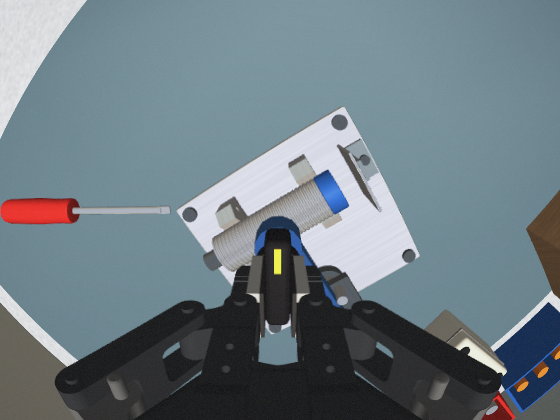

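```bash
python3 - <<'E'
from sw import *
c=manip.sense()['position'].copy(); c[2]=.2905
h0=131.5-np.degrees(a0); print(c,h0)
for d in (20,40,60,80,100):
    p=c-[0,0,np.radians(d)*.00127]
    manip.move_ptp(p,down(h0-d)); rep(d)
snap('wrist','w11')
E
```

```text
[ 0.4978511  -0.15023018  0.2905    ] 46.129288525507334
20 18.53 [-1.9 -2.3  7.8] [-0.55  0.51 -0.06] 0.13 [ 0.4975 -0.1512  0.2906] 46.9
40 18.96 [-2.3 -2.5  7.6] [-0.6   0.51 -0.11] 0.127 [ 0.4975 -0.1512  0.2901] 66.9
60 19.38 [-2.4 -2.8  8.2] [-0.53  0.57 -0.03] 0.128 [ 0.4975 -0.1512  0.2897] 86.9
80 19.81 [-2.9 -2.1  8.5] [-0.54  0.62 -0.03] 0.13 [ 0.4974 -0.1512  0.2893] 106.9
100 20.23 [-2.8 -2.3  8.4] [-0.46  0.66 -0.03] 0.13 [ 0.4974 -0.1511  0.2889] 126.9
```

View pics/w11.png

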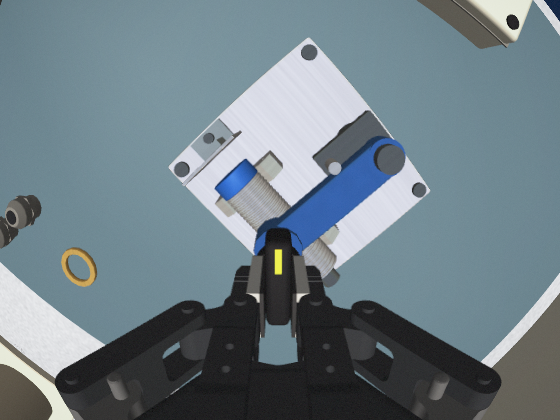

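```bash
python3 - <<'E'
from sw import *
h=131.5-np.degrees(a0)-100
manip.set_gripper(.4); rep()
manip.movel(np.array([.4975,-.1512,.36]),down(h),vel=.15)
manip.move_ptp(np.array([.4975,-.1512,.36]),down(h+180)); manip.wait(.15); rep(); print(h+180)
s=snap('wrist','w12'); snap('scene','sc12'); crop('w12',200,150,360,270,5,'c_w12')
print(wproj(s,[.4971,-.1521,.1315]),wproj(s,[.4971,-.1521,.091]))
E
```

```text
20.63 [ 0.3 -0.5  0.6] [-0.   -0.02 -0.01] 0.4 [ 0.4976 -0.1502  0.2875] 127.0
24.06 [-0.1  0.7  0.1] [-0.04  0.01  0.03] 0.402 [ 0.4975 -0.1512  0.36  ] -53.0
126.12928852550733
[278.82283686 229.88331143] [278.66807005 210.73393493]
```

View pics/w12.png

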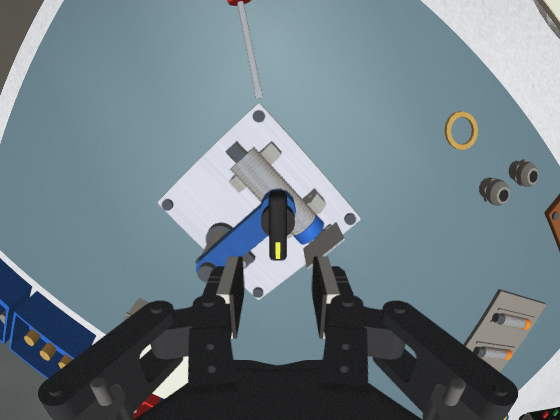

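View pics/c_w12.png

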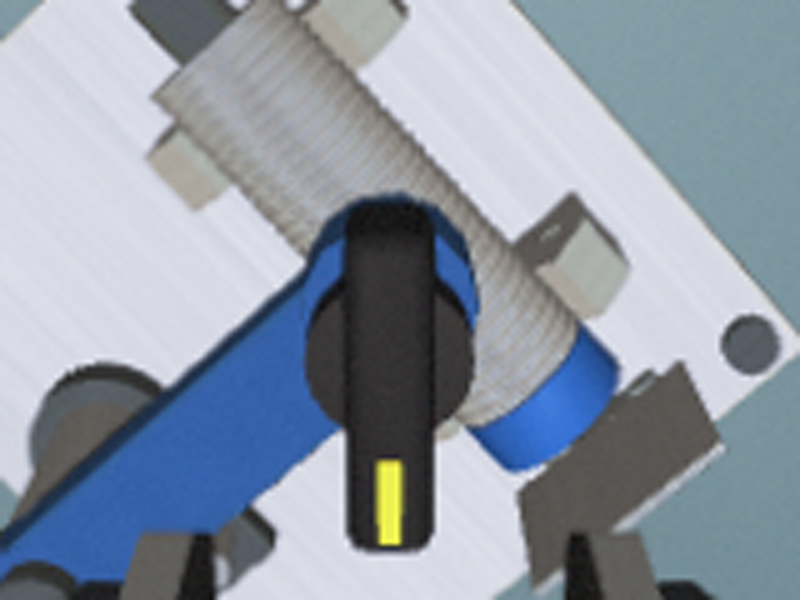

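```bash
python3 - <<'E'
from sw import *
s=load('w12');crop('w12',190,200,290,290,8,'c_w12b')
E
```

```text
(no output)
```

View pics/c_w12b.png

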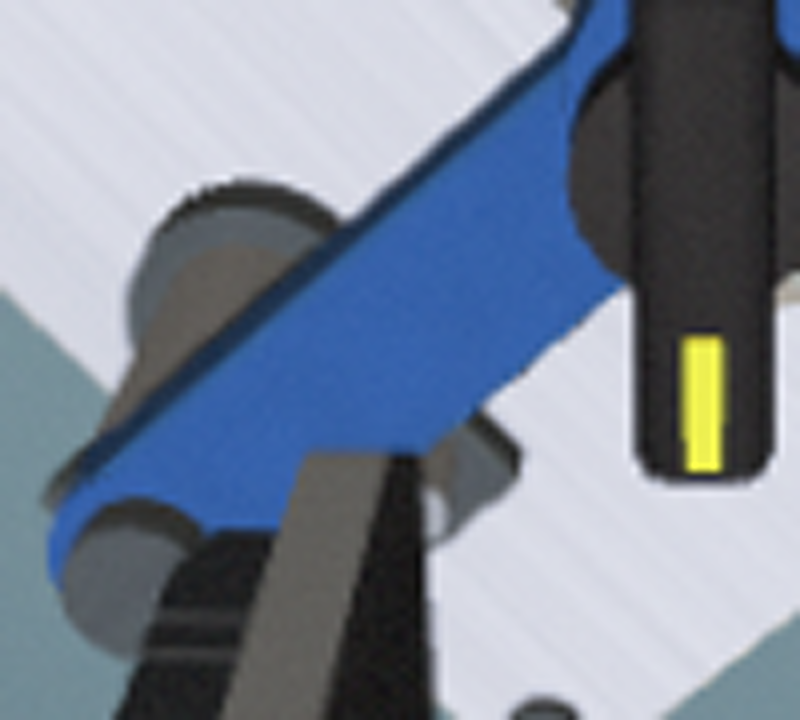

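```bash
python3 - <<'E'
from sw import *
s=load('w12');W=lambda x,y,z: wpx(s,190+x/8,200+y/8,z)[:2]
hd=lambda a:np.degrees(np.arctan2(a[1],a[0]))%360
a,b=W(75,490,.088),W(560,62,.088);print('upper edge',hd(b-a))
a,b=W(430,450,.088),W(615,290,.088);print('lower edge',hd(b-a))
print('bolt',W(130,590,.095))
a,b=W(703,340,.1313),W(703,470,.1313);print('mark',hd(b-a))
# plate edge headings in same picture for the yaw
a,b=wpx(s,162,204,.012),wpx(s,258,104,.012);c=wpx(s,361,217,.012)
print('plate -y edge',hd((b-a)[:2]),np.linalg.norm(b-a),'-x edge',hd((c-b)[:2]),np.linalg.norm(c-b))
E
```

```text
upper edge 168.27141557421984
lower edge 169.1161597367655
bolt [ 0.57626308 -0.16891982]
mark 36.19524824663389
plate -y edge 170.05035956049522 0.14456628744086844 -x edge 79.16518337626579 0.1566900073566457
```

```bash
python3 - <<'E'
from sw import *
h=126.13; c=np.array([.4973,-.1513,.2900])
print(manip.movel(c,down(h),vel=.12,max_force=10))
manip.set_gripper(0.0,effort=35); rep('grip')
for d in (18,36,54,70.2):
    manip.move_ptp(c-[0,0,np.radians(d)*.00127],down(h-d)); rep(d)
manip.wait(.2)
snap('wrist','w13')
manip.set_gripper(.4); rep('rel')
manip.movel(np.array([.4973,-.1513,.36]),down(h-70.2),vel=.15);manip.wait(.1); rep()
snap('wrist','w14');snap('scene','sc14');snap('side','s14'); crop('w14',200,150,360,270,5,'c_w14')
E
```

```text
False
grip 25.22 [-0.9  1.9  5.8] [ 0.26  0.22 -0.01] 0.128 [ 0.4976 -0.1512  0.2912] -53.1
18 25.62 [-1.5  0.4  5.7] [ 0.21  0.27 -0.02] 0.13 [ 0.4976 -0.1514  0.2908] -35.0
36 26.02 [-0.6  0.9  5. ] [ 0.05  0.29 -0.02] 0.131 [ 0.4976 -0.1515  0.2904] -17.0
54 26.42 [-1.3 -0.   6.8] [-0.03  0.31 -0.06] 0.126 [ 0.4976 -0.1516  0.29  ] 1.0
70.2 26.79 [-1.3 -0.3  6.6] [-0.12  0.39 -0.01] 0.125 [ 0.4976 -0.1517  0.2897] 17.2
rel 27.39 [-0.4 -0.2  0.1] [-0.02  0.03  0.01] 0.406 [ 0.4972 -0.1513  0.2881] 17.2
28.12 [0.3 0.4 0.6] [-0.03 -0.05 -0.02] 0.399 [ 0.4968 -0.1511  0.3585] 17.1
```

View pics/w14.png

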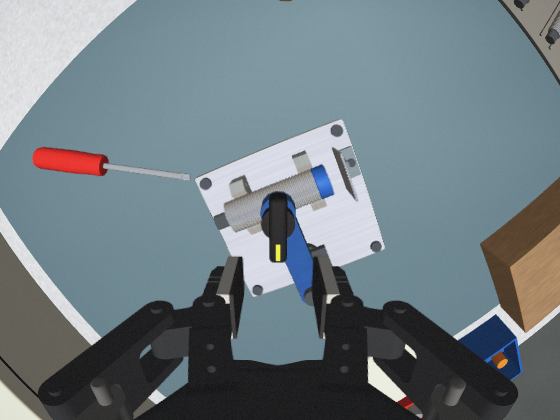

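View pics/c_w14.png

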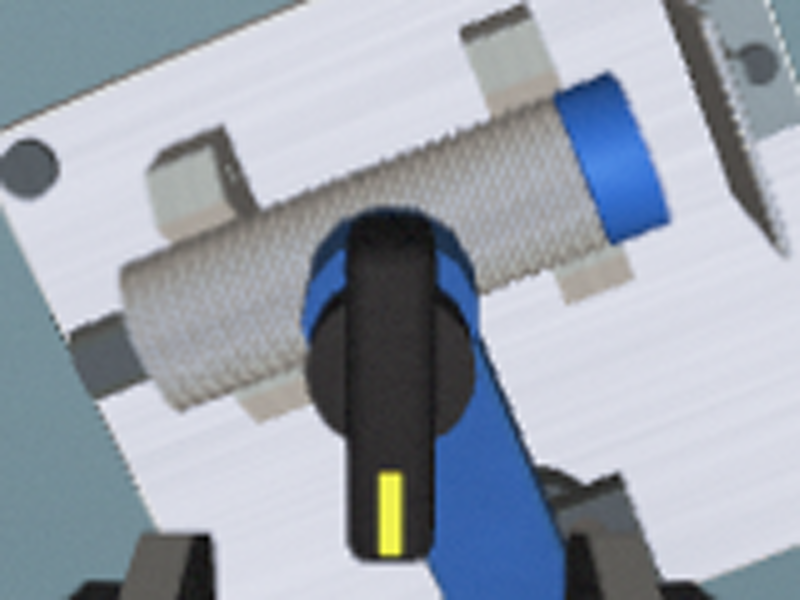

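```bash
python3 - <<'E'
from sw import *
manip.move_ptp(np.array([.40,-.12,.36]),down(-11.85));manip.wait(.3); rep()
s=snap('wrist','w15');snap('scene','sc15');snap('side','s15'); 
crop('w15',260,60,460,210,4,'c_w15'); a=cv2.imread('pics/sc15.png')[120:210,180:280];b=cv2.imread('pics/s15.png')[140:210,245:325]
cv2.imwrite('pics/c15.png',np.hstack([cv2.resize(a,(400,360),interpolation=2),cv2.resize(b,(400,360),interpolation=2)]))
E
```

```text
29.66 [ 0.6  0.  -0.3] [-0.03 -0.    0.  ] 0.398 [ 0.4002 -0.1201  0.3599] 85.1
```

View pics/w15.png

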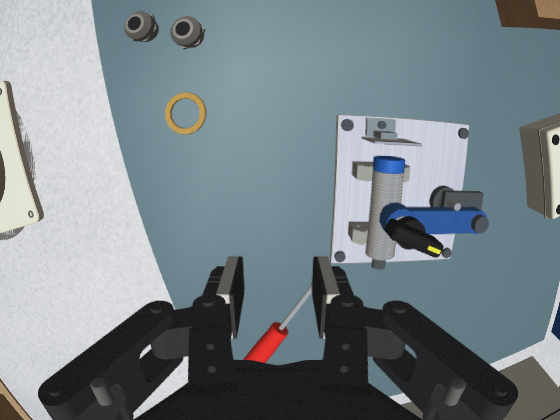

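View pics/c15.png

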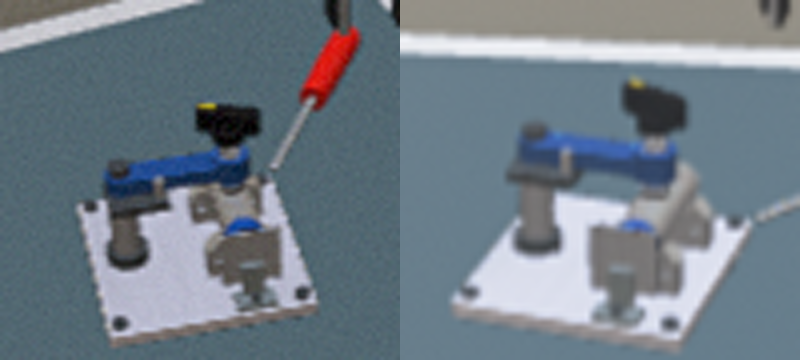

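```bash
python3 - <<'E'
from sw import *
crop('w15',365,175,495,275,6,'c_w15b')
E
```

```text
(no output)
```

View pics/c_w15b.png

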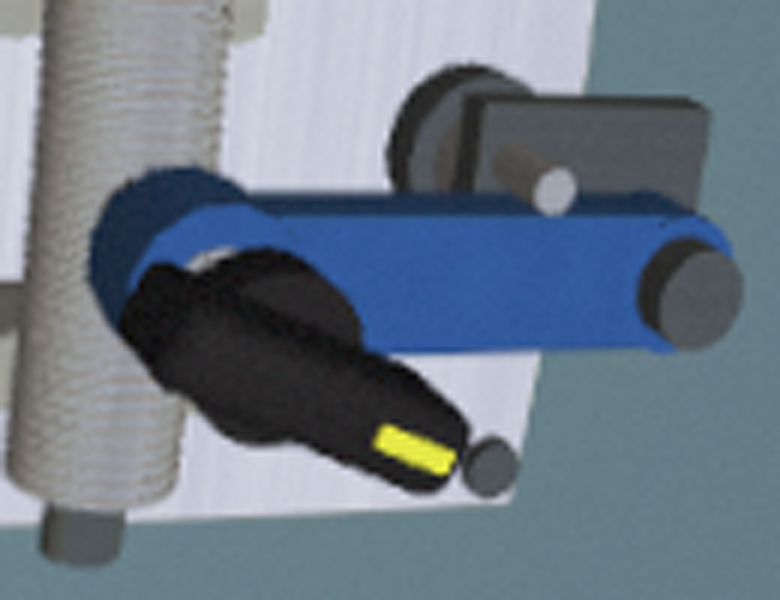

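```bash
python3 - <<'E'
from sw import *
s=load('w15');print('mark',wpx(s,365+415/6,175+448/6).round(4))
a,b=[wpx(s,365+x/6,175+y/6,.1295)[:2] for x,y in((380,437),(453,462))];print(np.degrees(np.arctan2(*(b-a)[::-1])))
a,b=[wpx(s,365+x/6,175+y/6,.088)[:2] for x,y in((660,215),(290,214))];print(np.degrees(np.arctan2(*(b-a)[::-1])))
manip.sign_off()
E
```

```text
mark [ 0.5099 -0.1603  0.1307]
-30.62596845479282
168.00469660813084
the job is handed in; nothing more can be done
```

The big blue-faced sensor is seated in the V supports and clamped, and I handed the job in at about 30 s of the 72 s allowed.

- **Seating:** I set it down in the grooves with its blue face towards the target plate and let it settle before letting go. Afterwards it measured centred along the supports to within about 1 mm. The cross-groove reading was about 1.5 mm off, though the supports read off the same way and it is visibly in both Vs.
- **Clamp arm:** I swung it by the knob until the force jumped at the stop. The last picture shows the bar against the dowel, at a heading of 168.0° where 168.2° was expected.
- **Knob:** I turned it clockwise in two grips, 170° in all, from about 0.56 to about 3.53 rad, which is roughly a quarter turn past first touch. The gripper's angle gives 3.53 rad. The yellow mark in the last picture gives about 3.47 rad, and its height (0.1307 m, against 0.1295 m expected) is consistent within camera accuracy.
- **Foot contact:** I did not see the foot meet the barrel directly. It is inferred from the knob angle you gave.
- **Limits:** Wrist forces read after each move stayed below 10 N. I left the small sensors, junction box and look-alikes alone.

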